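# Trip a foot switch, then hold its controller's recessed reset button down

### The job

Test the foot switch: with the robot's closed fingers press its treadle down to its stop, then let it come up again. Then pull the slim screwdriver out of the block it stands in, put its blade through the hole with the raised collar in the controller's lid and press the recessed reset button there fully down. Finish while holding it so, the screwdriver still in the gripper and pressing the button; do not press the button under the plain small hole, and leave the other things on the bench where they are.

Things in the scene. Friction and masses are not known exactly. Their poses are not given: they have to be found in the camera images.
- foot_switch: foot switch fixed to the bench: dark steel base plate 140 x 84 x 8 mm, two grey cheeks (33 mm high) at the hinge end, aluminium treadle (116 long, 64 wide) with black rubber top. Origin: centre of the base's underside, on the bench. x points from the treadle's free, raised end to its hinge end, z up. Hinge line parallel to y at x = +55, z = 24 mm
- treadle (a joint): angle of the treadle, rad: 0 = up (released), 0.25 = down on its stop (level). A spring pushes it up: at the pad, about 3 N starts it and 9 N holds it at the stop
- treadle_pad (a point): point on the rubber top of the treadle, on its centre line, 90 mm from the hinge line, to press straight down on. About 51 mm above the bench when the treadle is up, 29 mm at the stop; it moves with the treadle
- controller: dark steel box fixed to the bench, grey lid, 120 x 90 x 60 mm (own x, y, z); origin: centre of its underside, on the bench, z up. Two holes in the lid, both at x = -18 mm: the reset hole at y = +22 mm with a raised steel collar, the plain small service hole at y = -22 mm. Five black vent slots in the +x half of the lid
- reset_hole (a point): centre of the mouth of the reset hole at the top of its collar, 64 mm above the bench; collar 28 mm outside diameter, 4 mm high; hole 14 mm in diameter, vertical. The top of the reset button (16 mm in diameter) lies 26 mm below this point
- service_hole (a point): centre of the mouth of the plain service hole, flush with the lid, 9 mm in diameter. The button below it must not be pressed
- reset_button (a joint): travel of the reset button, m: 0 = up, 0.005 = fully down. Springs back; about 2 N starts it, 5 N holds it fully down
- service_button (a joint): travel of the service button, m: 0 = up, 0.005 = fully down; same spring
- tool_block: wooden block 56 x 56 mm, 70 mm high overall, on an 66 x 66 x 6 mm steel foot, fixed to the bench; origin: centre of the underside, on the bench, z up. The screwdriver's blade stands in a vertical 8 mm hole in its middle
- screwdriver: slim black screwdriver 138 mm long, 50 g, standing blade down in the tool block, handle resting on the block. Handle 77 mm long, 18 mm wide across own x, 20 mm across own z; blade 4 mm thick, 60 mm long. Own y runs from tip to handle end (up at the start); origin halfway along, 10 mm off the centre line, which lies at own z = +10 mm
- driver_tip (a point): tip of the screwdriver's blade, on its centre line
- driver_handle (a point): middle of the screwdriver's handle, on its centre line, 99.5 mm from the tip; about 108 mm above the bench at the start
- roll: bystander: black tape roll, 58 mm across, 19 mm high; origin: centre of its underside
- pen: bystander: marker pen, 135 mm long, 17 mm thick, lying along its own y axis; origin: centre of its underside
- cutter: bystander: side cutters with blue handles, 115 x 45 x 10 mm; origin: centre of the underside
- copper_roll: bystander: roll of copper tape, 34 mm across, 12 mm high, lying flat; origin: centre of its underside
There are look-alikes about, which are no part of the job. Of the things that look like the tool_block, take the one that is farthest to the robot's left at the start.

How it is judged (in metres and radians):
On the way, in this order (a step that is already met when the one before it is completed fails the run):
1. the fingers press the treadle down to its stop (value of joint treadle above 0.225 rad and contact force between the fingers and treadle above 2 N), for 0.1 s.
2. the treadle is let up again and the gripper has pulled the screwdriver out of the block (value of joint treadle below 0.05 rad and z of driver_tip in the frame of tool_block above 0.072 m and contact force between the fingers and screwdriver above 1 N), for 0.1 s.
At the end, for the whole second after the job is handed in: the gripper holds the screwdriver, whose tip is inside the collared hole (within 9 mm of its axis, at least 24 mm deep) and presses the reset button with more than 1.5 N, at least 4 mm of its 5 mm down; the service button and the treadle are up (value of joint reset_button above 0.004 m and contact force between screwdriver and reset_button above 1.5 N and contact force between the fingers and screwdriver above 1 N and horizontal distance between driver_tip and reset_hole below 0.009 m and z of driver_tip in the frame of controller below 0.04 m and value of joint service_button below 0.0015 m and value of joint treadle below 0.05 rad); the arm keeps its last pose, push and grip.
It fails at once if the service button is pressed (value of joint service_button above 0.002 m).
It fails at once if a bystander is moved more than 25 mm (distance of any of roll, pen, cutter, copper_roll from where it was at the start of the episode above 0.025 m).
It also fails if it takes over 56 s, if anything falls off the work surface, if the arm or the gripper's body presses on something with over 40 N, if the wrist force passes 120 N, or if a joint passes its speed limit or range.

### The arm

A 6-joint arm with a two-finger parallel gripper is mounted at the origin on a cart in front of the work surface, level with it; the furniture and walls round the work are solid. World frame = base frame: x ahead of the robot, y to its left, z up, the work surface at z = 0. Lengths are in mm, angles in rad, forces in N, time in s.
With the tool pointing down it reaches from about 400 to 925 mm from the base axis. Payload 12.5 kg.
Tool frame: the origin (TCP) lies between the finger pads; the fingertips stand 19 mm ahead of it and the grasp point (between the pads) is the TCP (env.nose_length is the distance from the TCP to the fingertips, in mm); z points along the fingers, y is the line along which they close (so a half turn about z gives the same grasp; the last joint's range is limited). The gripper opens to 95 mm and grips with 3 to 60 N. Pads are 20 mm wide; open, the fingers measure 119 mm over their backs; the gripper's body (75 mm by 180 mm) begins 59 mm behind the grasp point.
Start: joints at [1.164, 0.491, 1.559, -0, 1.092, -0.106], TCP at [185.16, 596.959, 233.661] pointing down, gripper open.
Joint ranges: [-3.1, 3.1], [-0.84, 2.19], [0.05, 2.79], [-1.13, 4.28], [0.06, 2.93], [-2.69, 2.69]. Speed limits (rad/s): [2.22, 2.22, 2.79, 3.14, 3.14, 3.14].

### API

Orientations are given as [roll, pitch, yaw] about the fixed x, y, z axes, in that order (R = Rz(yaw) Ry(pitch) Rx(roll)).
In Python, from cell import env gives the robot as it stands. The module is installed in compiled form; this text tells all that it offers.
- The arm moves only by the tool drive_tool, never from a script. Its argument "rows" is a list that holds one entry, the list of rows, each a list of 7 numbers: the shift along the tool's x, y, z scaled (see below), then the turn, a rotation vector about the tool's x, y, z scaled (see below), then the opening, from 0 (shut) to 1 (fully open). In form: [[[tx, ty, tz, ax, ay, az, jaw], ...]]. A call has 1 to 5 rows; each row shifts and turns the commanded pose from where the row before left it, along the tool's axes as they then stand; what a row does not reach is not made up. The controller multiplies each number of a shift by 250 mm and each number of a turn by 180 degrees. A row lasts 1/8 s, in which the tool goes at most 62.5 mm and 10.7 degrees, less where a joint would pass 70% of its speed; a pose out of reach is approached as far as the arm can. A call with a number of a shift or a turn outside -1 to 1 is refused whole. A call with a gripper value outside its range is refused whole. The fingers move at their own pace and stop on an object; the grip force is fixed at half the most. Time passes only in rows, so rows that do not move let the fingers close. It gives the time, the measured TCP pose, the force, the opening and the grip force at its end, in the units of the state.
- env.state(): the state, without advancing time (a new reading comes with each control period).
- env.read_camera(name): name is "side" or "top"; returns a dict with "color" (384x512x3 uint8, blue, green, red), "camera_matrix" (3x3 intrinsics, pixels), "pose" (4x4, takes a point from camera to world coordinates). Camera axes: x right, y up, looking along -z (the intrinsics and any distortion apply to the point x, -y, -z); pixel columns grow to the right and rows downward; lengths in mm; the calibration is good to about 2 mm. A picture is of the moment at which its call begins. There is no depth.
- env.job_done(): hands the job in; it is judged then, once.
Trained networks look in a picture, given as the dict that the camera call returned (one of the last four; its "shot" number tells which), for a name from the list of things; names that differ only in an ending like _2 or _b are one class to them, and where a whole thing is asked for, a point or a joint stands for the part that bears it (a point fixed in the world has none). Each returns a list of dicts, best first, with "score" (0 to 1); they miss things now and then, are a little off and sometimes report something else, mostly with a low value. They report only what shows in the picture. A call takes as long as a camera call. They do not tell look-alikes from the thing itself.
- env.search_frame(name, picture): "at" ([x, y, z] in mm, in the coordinates of the camera as it stood for that picture, good to about 4 mm: the middle of the surface that is visible of it).
- env.place_of(name, picture): "at" ([x, y, z] in mm, in the coordinates of the camera as it stood for that picture, good to about 4 mm: a listed point, or the origin of a listed thing).
The state is a dict: "t": time; "joints": joint angles; "qvel": joint speeds; "tau": joint torques, N m; "eef_pos": TCP position; "tcp_rot": TCP orientation; "ft_force": force on the tool from outside, world axes, zero at the start; "moment": the same for the moment, N m; "opening": opening from 0.0 (shut) to 1.0 (fully open); "grip_force": force on a finger pad.
Only numpy, scipy, OpenCV 4.12 (cv2) and the standard library are available. Lean on these libraries where they do the work, as an engineer would, in place of code of your own. Each camera call takes 0.05 s, during which the arm holds its last target. There are 200 camera calls.

## Working session

There is one attempt and no reset: what is moved stays moved. The work goes in short steps, Python scripts to look and compute and a tool call to move; the robot and the scene stay as the last step left them, time stands still between calls to the robot, and variables do not carry over. Pictures are saved under pics/ and viewed, at most 10 in all, crops included, and the job is handed in when it is done.

Besides the shell and the picture viewer there is one more tool, called after "Request:" as name([rows], argument=value, ...), one row to a line, values as JSON. drive_tool: Moves the arm, as the interface text tells. Its arguments: {"type":"object","properties":{"rows":{"type":"array","items":{"type":"array","items":{"type":"array","items":{"type":"number","minimum":-1,"maximum":1}}}}},"required":["rows"]}

```bash
mkdir -p pics
cat > h.py <<'E'
from cell import env
import numpy as np, cv2
def w(pic,p): return (pic["pose"]@np.r_[p,1])[:3]
def px(pic,P):
    c=np.linalg.inv(pic["pose"])@np.r_[P,1]; u=pic["camera_matrix"]@np.array([c[0],-c[1],-c[2]]); return u[:2]/u[2]
def look(pic,names,f='place_of',n=3,ms=.2):
    for k in names:
        for r in getattr(env,f)(k,pic)[:n]:
            if r["score"]>ms:
                P=w(pic,r["at"]); print(k,round(r["score"],2),P.round(1),px(pic,P).round())
E
python3 - <<'E'
from h import *
print(env.state())
for c in("top","side"):
    p=env.read_camera(c); cv2.imwrite(f"pics/{c}.png",p["color"]); print(c,p["pose"].round(2).tolist())
    look(p,["foot_switch","treadle_pad","controller","reset_hole","service_hole","tool_block","screwdriver","driver_tip","driver_handle","roll","pen","cutter","copper_roll"])
E
```

```text
{'t': 0.0, 'joints': array([ 1.16441470e+00,  4.91588061e-01,  1.55942920e+00, -2.30381740e-05,
        1.09167887e+00, -1.05616811e-01]), 'qvel': array([ 1.20023707e-03,  1.61409632e-03,  7.21935911e-05,  4.60368625e-04,
        1.25463209e-03, -1.47709766e-03]), 'tau': array([ 1.66241374e-03, -6.12637424e+01, -2.58189136e+01,  6.93576713e-02,
        4.81471675e-02, -9.47600279e-05]), 'eef_pos': array([185.06756399, 596.75430965, 233.05099624]), 'tcp_rot': array([-3.14049317e+00, -9.60102791e-05,  2.84083842e+00]), 'ft_force': array([-0.24173025,  0.04195748,  0.16451687]), 'moment': array([ 0.01868761, -0.00574815,  0.00416718]), 'grip_force': 0.0, 'opening': 1.0008521537807928}
top [[0.01, 0.99, -0.11, 420.3], [-1.0, 0.01, 0.0, -292.08], [0.0, 0.11, 0.99, 1255.79], [0.0, 0.0, 0.0, 1.0]]
foot_switch 0.8 [ 5.231e+02 -4.106e+02  5.000e-01] [297. 213.]
treadle_pad 0.6 [ 491.6 -416.8   53.7] [301. 223.]
controller 0.92 [ 457.3 -234.1   -4.5] [232. 236.]
reset_hole 0.88 [ 448.9 -212.8   61.9] [223. 239.]
service_hole 0.85 [ 436.7 -252.9   60.4] [238. 244.]
tool_block 0.79 [ 638.1 -546.
[... 746 characters left out ...]
ller 0.66 [ 4.596e+02 -2.337e+02 -3.000e-01] [296. 230.]
reset_hole 0.91 [ 446.4 -207.    64.4] [305. 210.]
service_hole 0.6 [ 437.4 -252.4   59. ] [305. 204.]
tool_block 0.95 [ 637.3 -541.    -0.8] [224. 185.]
tool_block 0.83 [689.  -50.2   0.9] [193. 277.]
screwdriver 0.73 [686.8 -34.9  78.2] [190. 247.]
screwdriver 0.59 [ 436.6 -250.    62. ] [306. 204.]
driver_handle 0.7 [ 457.9 -234.2   -3.5] [297. 231.]
driver_handle 0.67 [684.6 -45.8 110.2] [191. 228.]
driver_handle 0.64 [ 665.8 -229.2   -1.7] [209. 234.]
roll 0.59 [ 668.9 -228.9    1.5] [208. 233.]
pen 0.4 [ 710.1 -359.3    1.8] [195. 210.]
cutter 0.67 [ 502.4 -569.1   -0.8] [267. 181.]
copper_roll 0.4 [376.5 -40.3  -0. ] [353. 276.]
```

View pics/top.png

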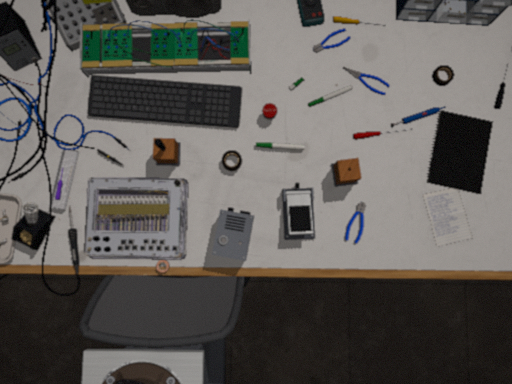

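View pics/side.png

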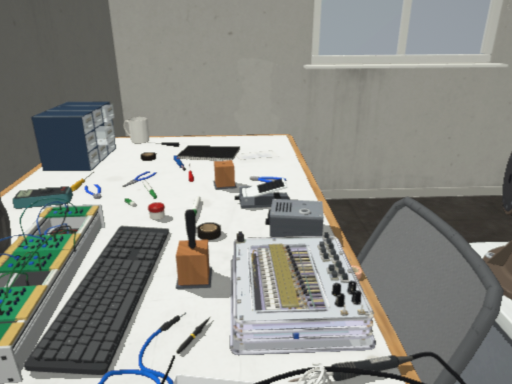

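Run:
```python
from h import *
c=cv2.imread("pics/top.png"); s=cv2.imread("pics/side.png")
a=cv2.resize(c[165:285,195:335],(560,480),interpolation=3)[:300*2]
r=[cv2.resize(c[125:175,130:190],(240,200),interpolation=3),cv2.resize(s[195:295,160:230],(168,240),interpolation=3)]
im=np.zeros((480,800,3),np.uint8); im[:,:560]=a; im[:200,560:]=r[0]; im[220:460,560:728]=r[1]
cv2.imwrite("pics/crop.png",im)
```

```text
(no output)
```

View pics/crop.png

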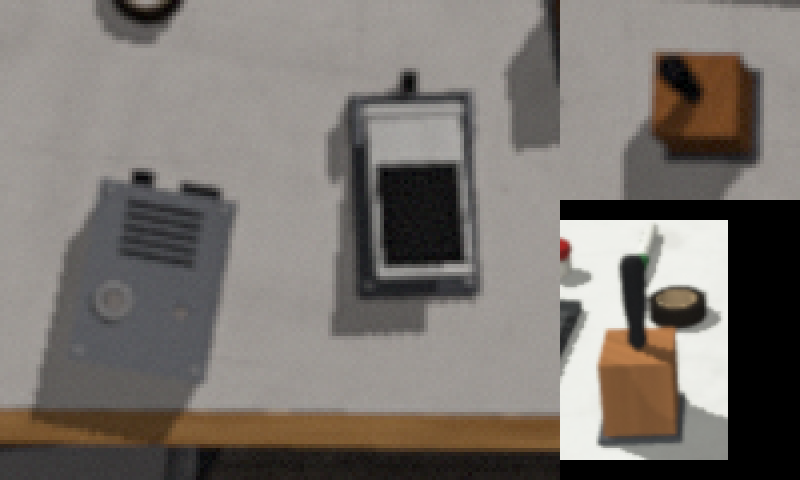

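The two tool blocks are at top-picture pixels (166,153), with the screwdriver in it, and (346,173), empty. The first is the robot's left-most (y≈-47 against -545) and the crop confirms that the black screwdriver stands in it. The foot switch is at (297,213). The controller is at (232,236), with its collar at (222,240) and the plain hole at (240,243). First move: rise, turn to yaw 90° and shut the jaw.

Request:
drive_tool([
  [[0,0,-0.2,0,0,0,0],[0,0,-0.2,0,0,0,0],[0,0,0,0,0,0.058,0],[0,0,0,0,0,0.058,0],[0,0,0,0,0,0.058,0]],
])

```text
t: 2.02
eef_pos: [185.1, 596.9, 333.8]
tcp_rot: [3.141, -0.0, 2.288]
ft_force: [-0.2, 0.6, -1.2]
opening: 0.532
grip_force: 0.0
```

Request:
drive_tool([
  [[0,0,0,0,0,0.058,0],[0,0,0,0,0,0.058,0],[0,0,0,0,0,0.058,0],[0,0,0,0,0,0.056,0],[0,0,0,0,0,0,0]],
])

```text
t: 2.65
eef_pos: [185.1, 596.9, 333.6]
tcp_rot: [3.142, -0.0, 1.573]
ft_force: [0.1, -0.7, -0.5]
opening: 0.024
grip_force: 0.0
```

Request:
drive_tool([
  [[-0.2,0.15,0,0,0,0,0],[-0.2,0.2,0,0,0,0,0],[-0.2,0.2,0,0,0,0,0],[-0.2,0.2,0,0,0,0,0],[-0.2,0.2,0,0,0,0,0]],
])

```text
t: 3.28
eef_pos: [400.8, 368.8, 333.9]
tcp_rot: [3.141, -0.0, 1.577]
ft_force: [0.8, 1.2, -0.4]
opening: 0.003
grip_force: 0.0
```

Request:
drive_tool([
  [[-0.2,0.2,0,0,0,0,0],[-0.2,0.07,0,0,0,0,0],[-0.2,0,0,0,0,0,0],[-0.2,0,0,0,0,0,0],[-0.2,0,0,0,0,0,0]],
])

```text
t: 3.9
eef_pos: [461.3, 124.6, 333.7]
tcp_rot: [3.141, -0.0, 1.577]
ft_force: [-0.4, -0.2, 1.0]
opening: 0.004
grip_force: 0.0
```

Request:
drive_tool([
  [[-0.2,0,0,0,0,0,0],[-0.2,0,0,0,0,0,0],[-0.2,0,0,0,0,0,0],[-0.2,0,0,0,0,0,0],[-0.2,0,0,0,0,0,0]],
])

```text
t: 4.53
eef_pos: [461.5, -125.4, 333.8]
tcp_rot: [3.141, 0.0, 1.576]
ft_force: [1.0, -0.4, -0.5]
opening: 0.006
grip_force: 0.0
```

Request:
drive_tool([
  [[-0.2,0,0,0,0,0,0],[-0.2,0,0,0,0,0,0],[-0.2,0,0,0,0,0,0],[-0.2,0,0,0,0,0,0],[-0.2,0,0,0,0,0,0]],
])

```text
t: 5.15
eef_pos: [461.7, -375.5, 333.7]
tcp_rot: [3.141, 0.0, 1.576]
ft_force: [-0.0, 0.1, 0.8]
opening: 0.002
grip_force: 0.0
```

Request:
drive_tool([
  [[-0.14,0.115,0,0,0,0,0],[0,0,0.2,0,0,0,0],[0,0,0.2,0,0,0,0],[0,0,0.2,0,0,0,0],[0,0,0.2,0,0,0,0]],
])

```text
t: 5.78
eef_pos: [490.6, -408.7, 132.2]
tcp_rot: [3.141, 0.0, 1.577]
ft_force: [0.8, -1.6, 0.5]
opening: 0.006
grip_force: 0.0
```

Request:
drive_tool([
  [[0,0,0.16,0,0,0,0],[0,0,0,0,0,0,0]],
])

```text
t: 6.02
eef_pos: [489.8, -407.9, 91.1]
tcp_rot: [-3.138, -0.004, 1.575]
ft_force: [0.7, 0.1, 0.1]
opening: 0.009
grip_force: 0.0
```

Request:
drive_tool([
  [[-0.024,0,0.08,0,0,0,0],[0,0,0.03,0,0,0,0],[0,0,0.03,0,0,0,0],[0,0,0.02,0,0,0,0],[0,0,0,0,0,0,0]],
])

```text
t: 6.65
eef_pos: [490.6, -415.2, 54.3]
tcp_rot: [3.141, 0.001, 1.572]
ft_force: [-3.0, -0.9, 6.9]
opening: 0.004
grip_force: 3.4
```

Request:
drive_tool([
  [[0,0,0.016,0,0,0,0],[0,0,0.008,0,0,0,0],[0,0,0,0,0,0,0]],
])

```text
t: 7.02
eef_pos: [490.4, -415.2, 48.7]
tcp_rot: [3.141, 0.001, 1.572]
ft_force: [-4.0, -1.1, 9.3]
opening: 0.006
grip_force: 4.3
```

Request:
drive_tool([
  [[0,0,0.004,0,0,0,0],[0,0,0.004,0,0,0,0],[0,0,0,0,0,0,0],[0,0,0,0,0,0,0]],
])

```text
t: 7.52
eef_pos: [490.5, -415.2, 47.9]
tcp_rot: [3.141, 0.001, 1.572]
ft_force: [-8.2, 0.9, 19.2]
opening: 0.004
grip_force: 9.6
```

The force rose sharply at 48 mm, so the treadle is on its stop and has been held there. Now I release it and rise.

Request:
drive_tool([
  [[0,0,-0.1,0,0,0,0],[0,0,-0.2,0,0,0,0.5],[0,0,-0.2,0,0,0,1],[0,0,-0.2,0,0,0,1],[0,0,-0.2,0,0,0,1]],
])

```text
t: 8.15
eef_pos: [490.6, -414.5, 272.8]
tcp_rot: [3.141, 0.0, 1.572]
ft_force: [-0.7, -0.4, -0.3]
opening: 0.369
grip_force: 0.0
```

Request:
drive_tool([
  [[0,0,0,0,0,0,1]],
])

```text
t: 8.28
eef_pos: [491.5, -415.4, 275.2]
tcp_rot: [3.136, 0.005, 1.572]
ft_force: [0.3, -0.2, 0.3]
opening: 0.471
grip_force: 0.0
```

Run:
```python
from h import *
ns=["reset_hole","service_hole","tool_block","screwdriver","driver_handle"]
for c in("top","side"):
    for i in range(2):
        p=env.read_camera(c); print(c); look(p,ns,n=2,ms=.35)
    cv2.imwrite(f"pics/{c}2.png",p["color"])
```

```text
top
reset_hole 0.63 [ 447.5 -209.9   62.6] [222. 239.]
service_hole 0.66 [ 435.5 -253.8   58.7] [239. 244.]
service_hole 0.48 [ 448.8 -212.5   66.4] [223. 239.]
tool_block 0.9 [ 6.365e+02 -5.430e+02  3.000e-01] [345. 173.]
tool_block 0.58 [684.6 -47.5  -0.7] [167. 154.]
screwdriver 0.39 [685.1 -41.7  79.5] [159. 147.]
driver_handle 0.62 [685.9 -50.  106.8] [160. 144.]
top
reset_hole 0.68 [ 449.6 -211.2   64.7] [222. 238.]
service_hole 0.67 [ 438.8 -256.3   60.8] [240. 243.]
tool_block 0.85 [ 637.3 -541.6   -0. ] [344. 173.]
tool_block 0.75 [684.1 -46.5  -0.9] [167. 154.]
screwdriver 0.56 [684.3 -42.8  78.4] [160. 147.]
driver_handle 0.64 [684.  -47.5 110.4] [159. 145.]
side
reset_hole 0.9 [ 445.2 -204.5   63.3] [305. 211.]
service_hole 0.84 [ 436.2 -251.3   62.4] [306. 203.]
tool_block 0.95 [ 636.8 -539.6   -2.8] [224. 185.]
tool_block 0.85 [687.5 -48.8  -1.9] [193. 279.]
screwdriver 0.7 [690.1 -36.4  80.5] [189. 245.]
driver_handle 0.86 [684.7 -45.5 110. ] [191. 229.]
side
reset_hole 0.94 [ 447.4 -207.2   65.2] [304. 210.]
service_hole 0.89 [ 439.4 -249.2   62.4] [305. 204.]
tool_block 0.82 [686.1 -47.8  -2.8] [194. 279.]
tool_block 0.57 [ 6.366e+02 -5.438e+02  2.000e-01] [224. 184.]
screwdriver 0.62 [376.4 -39.    1.8] [353. 275.]
screwdriver 0.54 [688.5 -38.3  81.6] [190. 244.]
driver_handle 0.66 [686.3 -43.8 108. ] [190. 230.]
```

Request:
drive_tool([
  [[0.184,0.097,0,0,0,0,1],[0.184,0.097,0,0,0,0,1],[0.184,0.097,0,0,0,0,1],[0.184,0.097,0,0,0,0,1],[0.184,0.097,0,0,0,0,1]],
])

```text
t: 10.1
eef_pos: [612.4, -183.1, 270.7]
tcp_rot: [3.141, 0.0, 1.572]
ft_force: [-0.5, -0.3, -0.1]
opening: 0.999
grip_force: 0.0
```

Request:
drive_tool([
  [[0.184,0.097,0,0,0,0,1],[0.184,0.097,0,0,0,0,1],[0.184,0.097,0,0,0,0,1],[0,0,0,0,0,0,1],[0,0,0,0,0,0,1]],
])

```text
t: 10.72
eef_pos: [684.2, -46.8, 270.4]
tcp_rot: [-3.141, 0.0, 1.572]
ft_force: [-0.2, -1.1, 0.0]
opening: 0.999
grip_force: 0.0
```

Request:
drive_tool([
  [[0,0,0.2,0,0,0,1],[0,0,0.2,0,0,0,1],[0,0,0.14,0,0,0,1],[0,0,0.09,0,0,0,1],[0,0,0,0,0,0,1]],
])

```text
t: 11.35
eef_pos: [683.4, -47.9, 111.8]
tcp_rot: [-3.139, -0.0, 1.57]
ft_force: [0.8, -1.0, 0.4]
opening: 1.0
grip_force: 0.0
```

Request:
drive_tool([
  [[0,0,0,0,0,0,0],[0,0,0,0,0,0,0],[0,0,0,0,0,0,0],[0,0,0,0,0,0,0],[0,0,0,0,0,0,0]],
])

```text
t: 11.98
eef_pos: [684.4, -46.6, 113.3]
tcp_rot: [3.141, -0.0, 1.572]
ft_force: [1.2, 0.6, 0.1]
opening: 0.53
grip_force: 0.0
```

Request:
drive_tool([
  [[0,0,0,0,0,0,0],[0,0,0,0,0,0,0],[0,0,0,0,0,0,0],[0,0,0,0,0,0,0]],
])

```text
t: 12.48
eef_pos: [684.4, -46.6, 113.1]
tcp_rot: [3.142, -0.0, 1.572]
ft_force: [-0.1, 0.9, -0.6]
opening: 0.189
grip_force: 30.0
```

Request:
drive_tool([
  [[0,0,-0.04,0,0,0,0],[0,0,-0.08,0,0,0,0],[0,0,-0.08,0,0,0,0],[0,0,-0.1,0,0,0,0],[0,0,-0.1,0,0,0,0]],
])

```text
t: 13.1
eef_pos: [684.3, -46.6, 214.6]
tcp_rot: [3.141, -0.0, 1.572]
ft_force: [0.4, -0.4, 0.2]
opening: 0.188
grip_force: 30.0
```

Request:
drive_tool([
  [[0,0,-0.1,0,0,0,0],[0,0,-0.1,0,0,0,0],[0,0,0,0,0,0,0]],
])

```text
t: 13.48
eef_pos: [684.9, -46.7, 265.5]
tcp_rot: [3.138, 0.001, 1.572]
ft_force: [-0.1, 0.5, -0.4]
opening: 0.194
grip_force: 30.0
```

Run:
```python
from h import *
ns=["driver_tip","driver_handle"]
print(env.state()["eef_pos"],env.state()["tcp_rot"])
for c in("top","side"):
    for i in range(2):
        p=env.read_camera(c); print(c); look(p,ns,n=2,ms=.35)
    cv2.imwrite(f"pics/{c}3.png",p["color"])
im=p["color"]; u=px(p,[685,-47,180]).astype(int); print(u)
cv2.imwrite("pics/side3c.png",cv2.resize(im[max(0,u[1]-110):u[1]+110,max(0,u[0]-110):u[0]+110],None,fx=2.7,fy=2.7,interpolation=3))
```

```text
[684.85493072 -46.67358376 265.47652696] [3.13775145e+00 5.00667849e-04 1.57154649e+00]
top
top
side
driver_tip 0.66 [ 459.2 -237.8   -0. ] [296. 229.]
driver_tip 0.57 [689.3 -47.2 160.7] [187. 203.]
driver_handle 0.68 [682.2 -46.3 257.6] [187. 151.]
side
driver_tip 0.82 [689.4 -45.7 159.5] [187. 204.]
driver_tip 0.58 [ 442.7 -250.5   59.3] [303. 205.]
driver_handle 0.8 [683.6 -44.6 258.1] [186. 151.]
[188 193]
```

View pics/side3c.png

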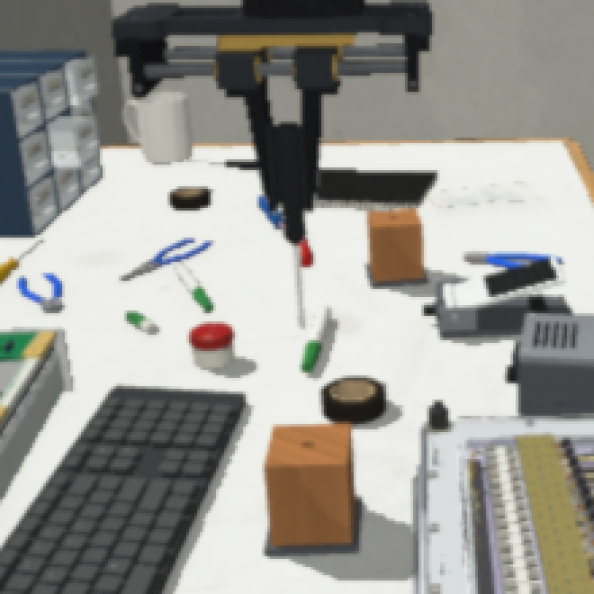

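The screwdriver hangs in the fingers with its blade tip at crop (303,326), clear above the block's hole at (309,443). The treadle at (520,278) is up. Next: measure the tip and the collar precisely.

Run:
```python
from h import *
t=env.read_camera("top"); s=env.read_camera("side")
print("exp tip",px(s,[684.9,-46.7,161]),px(s,[685,-36.7,161])-px(s,[685,-46.7,161]),px(s,[695,-46.7,161])-px(s,[685,-46.7,161]))
print("exp hand end",px(s,[684.9,-46.7,299]))
im=np.zeros((480,800,3),np.uint8)
ct=t["color"][224:254,210:250]; cs=s["color"][196:220,290:322]
im[:300,:400]=cv2.resize(ct,(400,300),interpolation=3); im[:300,400:]=cv2.resize(cs,(400,300),interpolation=3)
cv2.imwrite("pics/holes.png",im)
for p,n in((t,"top"),(s,"side")):
    for P in([448.5,-211,64],[437,-253.5,60]): print(n,px(p,P))
    print(px(p,[458.5,-211,64]),px(p,[448.5,-201,64]))
```

```text
exp tip [189.13026606 202.8910139 ] [-0.56428135  2.32172063] [-5.63269716  0.12664992]
exp hand end [183.61747009 126.68586152]
top [222.25734336 238.76821677]
top [238.62551342 243.46898425]
[222.34018421 234.90002547] [218.39905985 238.71622503]
side [303.46737538 209.87241316]
side [305.32322209 203.68623796]
[299.10126189 209.9747853 ] [304.18072353 211.75841763]
```

View pics/holes.png

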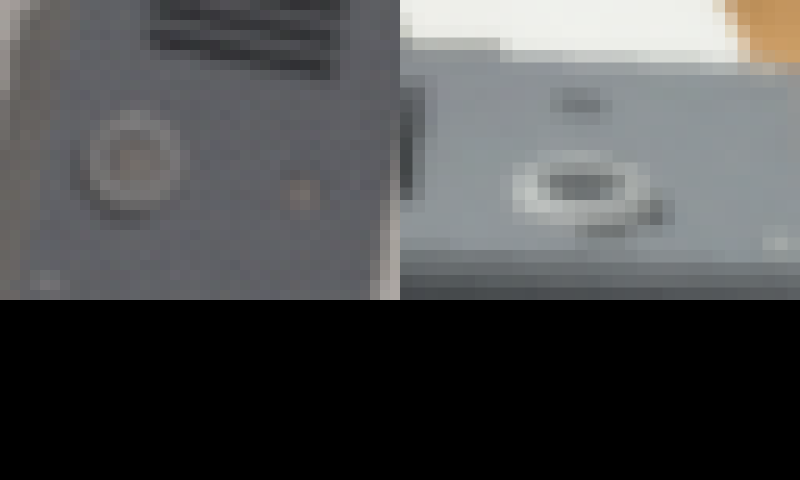

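Request:
drive_tool([
  [[-0.1095,-0.158,0,0,0,0,0],[-0.1095,-0.158,0,0,0,0,0],[-0.1095,-0.158,0,0,0,0,0],[-0.1095,-0.158,0,0,0,0,0],[-0.1095,-0.158,0,0,0,0,0]],
])

```text
t: 14.8
eef_pos: [485.7, -184.3, 263.3]
tcp_rot: [3.141, 0.0, 1.572]
ft_force: [1.1, -0.7, -0.0]
opening: 0.194
grip_force: 30.0
```

Request:
drive_tool([
  [[-0.1095,-0.158,0,0,0,0,0],[0,0,0.12,0,0,0,0],[0,0,0.12,0,0,0,0],[0,0,0.05,0,0,0,0],[0,0,0,0,0,0,0]],
])

```text
t: 15.42
eef_pos: [447.6, -211.0, 190.4]
tcp_rot: [-3.141, -0.001, 1.572]
ft_force: [0.7, -0.9, 0.4]
opening: 0.193
grip_force: 30.0
```

Run:
```python
from h import *
e=env.state()["eef_pos"]; print(e,env.state()["tcp_rot"])
for c in("top","side"):
    p=env.read_camera(c); print(c); look(p,["driver_tip","reset_hole"],n=2,ms=.3)
T=e-[0,0,104.5]; print(px(p,T))
im=p["color"][150:230,260:350]; cv2.imwrite("pics/side4.png",cv2.resize(im,None,fx=6.5,fy=6.5,interpolation=3))
```

```text
[ 447.59211892 -210.99513359  190.42694543] [-3.14085557e+00 -5.73835946e-04  1.57177200e+00]
top
driver_tip 0.69 [ 521.2 -410.     1.9] [297. 214.]
driver_tip 0.46 [ 705.4 -355.3   -2.8] [277. 148.]
side
driver_tip 0.62 [ 455.2 -214.1   88.2] [301. 200.]
reset_hole 0.94 [ 445.8 -210.1   63.7] [305. 210.]
[304.30273452 201.06315335]
```

View pics/side4.png

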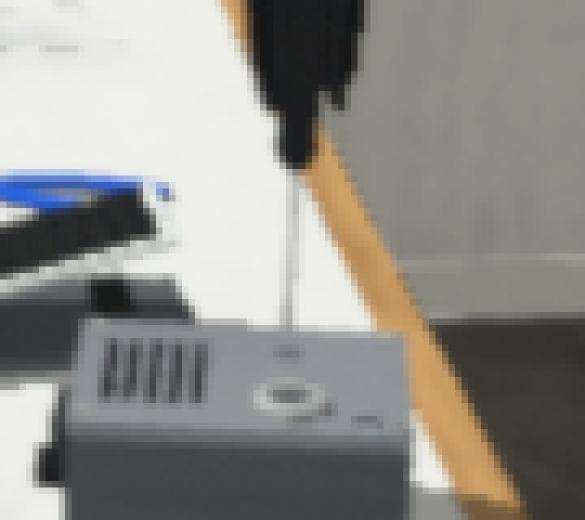

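The blade stands over the collar: tip at about crop (287,330), hole at (290,396), so it is about 2 mm off in x. I correct by -1.5 mm and lower.

Request:
drive_tool([
  [[0,-0.006,0.06,0,0,0,0],[0,0,0.03,0,0,0,0],[0,0,0.02,0,0,0,0],[0,0,0.02,0,0,0,0],[0,0,0,0,0,0,0]],
])

```text
t: 16.35
eef_pos: [446.0, -211.0, 157.9]
tcp_rot: [-3.141, -0.0, 1.572]
ft_force: [-0.5, -0.7, -0.8]
opening: 0.189
grip_force: 30.0
```

No contact with the tip at about 53 mm, below the 64 mm mouth, so it is in the hole. Continuing down.

Request:
drive_tool([
  [[0,0,0.024,0,0,0,0],[0,0,0.024,0,0,0,0],[0,0,0,0,0,0,0]],
])

```text
t: 16.73
eef_pos: [445.9, -210.9, 145.6]
tcp_rot: [-3.141, -0.001, 1.572]
ft_force: [0.5, -0.4, -0.2]
opening: 0.196
grip_force: 30.0
```

Request:
drive_tool([
  [[0,0,0.012,0,0,0,0],[0,0,0.008,0,0,0,0],[0,0,0,0,0,0,0]],
])

```text
t: 17.1
eef_pos: [446.1, -211.1, 141.2]
tcp_rot: [3.141, 0.0, 1.572]
ft_force: [-1.0, 0.2, 1.8]
opening: 0.193
grip_force: 30.0
```

Request:
drive_tool([
  [[0,0,0.008,0,0,0,0],[0,0,0.006,0,0,0,0],[0,0,0,0,0,0,0]],
])

```text
t: 17.48
eef_pos: [446.1, -211.1, 137.6]
tcp_rot: [3.141, 0.0, 1.572]
ft_force: [-0.2, -0.4, 3.6]
opening: 0.194
grip_force: 30.0
```

Request:
drive_tool([
  [[0,0,0.005,0,0,0,0],[0,0,0,0,0,0,0],[0,0,0,0,0,0,0]],
])

```text
t: 17.85
eef_pos: [446.1, -211.1, 136.7]
tcp_rot: [3.141, 0.0, 1.572]
ft_force: [-1.2, 0.6, 8.4]
opening: 0.193
grip_force: 30.0
```

Request:
drive_tool([
  [[0,0,0.003,0,0,0,0],[0,0,0,0,0,0,0],[0,0,0,0,0,0,0],[0,0,0,0,0,0,0]],
])

```text
t: 18.35
eef_pos: [446.2, -211.2, 136.4]
tcp_rot: [3.141, 0.0, 1.572]
ft_force: [-2.3, 1.1, 13.7]
opening: 0.193
grip_force: 30.0
```

```bash
python3 -c "
from h import *
p=env.read_camera('side'); look(p,['treadle_pad','screwdriver','driver_handle'],n=1)
print(env.state()['ft_force'],env.state()['eef_pos']); print(env.job_done())"
```

```text
treadle_pad 0.63 [ 491.6 -414.5   50.5] [276. 183.]
screwdriver 0.61 [ 448.9 -200.   103.4] [305. 196.]
driver_handle 0.79 [ 445.6 -211.7  132.5] [306. 182.]
[-2.536794    0.49326903 13.70118035] [ 446.14460578 -211.13668197  136.33243088]
the job is handed in; nothing more can be done
None
```

I pressed the treadle to its stop and released it, pulled the screwdriver from the block, and handed the job in with the screwdriver still gripped, holding the reset button down at about 13.7 N; the hand-in returned no verdict, so success is judged from my force and position readings only.

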